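# Free the clamped battery and put the repair things in their holders

### The job

The battery swap is finished and the desk wants tidying: swing the orange-tipped hold-down bar of the clamp jig up and out of the way, then slide the phone battery out from under it and set it, without dropping it, flat inside the white outline of the blue rectangular cradle. Put the plain white solder spool flat in the middle of the round dish and the flat wick spool with the green and yellow label centred on top of it, and stand the small amber flux bottle upright in the narrow blue cup. It does not matter whether the battery or the others come first; leave everything let go and at rest.

Things in the scene. Friction and masses are not known exactly. Their poses are not given: they have to be found in the camera images.
- battery: Black phone battery, flat block 90 x 44 x 9 mm, 45 g. Origin: centre of its underside; x along the 90 mm, z up. Starts on the jig's 10 mm base, its origin over the jig's (within 2 mm), its x along the jig's x, the bar across its rear half. Its front end overhangs the base by 33 mm: grip it there across the 44 mm, about 33 mm from its centre. Either way round in the cradle.
- spool: White solder spool standing flat, 50 mm diameter, 30 mm tall, about 160 g. Origin: centre of its underside, z up along its axis. Grip it across its diameter.
- flux: Small amber flux bottle with white cap, standing: body 21 mm diameter up to 36 mm, cap 14 mm diameter up to 48 mm, about 24 g. Origin: centre of its underside, z up. Grip the upper part of the amber body.
- wick: Flat round desoldering-wick spool, white with a green and yellow label on top, 41 mm diameter, 10 mm thick, 15 g. Origin: centre of its underside, z up. Grip it across its diameter. It goes centred on top of the solder spool (whose flat top is 30 mm above the spool's underside).
- battery_cradle: Battery's target, fixed: blue plate 112 x 66 x 4 mm with a white battery outline. Origin: centre of its underside; x along the 112 mm. Battery rests on the plate (underside 4 mm above the desk) between black stops 9 mm high: end stops 52 mm from the centre along x, side stops 29 mm from it along y, the latter only within 10 mm of mid-length, so fingers fit beside the battery's ends.
- spool_dish: Target of the spool, fixed: blue round shallow dish with dark floor, 74 mm outer and 64 mm inner diameter, rim 7 mm high, floor 3 mm above the desk. Origin: centre of its underside.
- bottle_cup: Target of the flux bottle, fixed: blue narrow cup on a round foot, 45 mm outer and 37 mm inner diameter, rim 18 mm high, floor 5 mm above the desk; foot 64 mm in diameter, 4 mm thick. Origin: centre of its underside.
- clamp_jig: Fixed aluminium jig (sizes in mm). Origin: desk level under the battery's centre; -x to its open front (facing the robot). Base x -12 to 56, y -48 to 34, 10 high; rails 3 beside the battery. Slid 60 to -x, the battery is clear. Steel bar along y at x = 22, hinge along x at y = -38, z = 24.5. Orange grip, 12 wide (x), 22 long, 16 high, centred at y = 50, z = 26.5 with the bar down.
- hold_bar (a joint): Angle of the hold-down bar in rad: 0 down across the battery, 1.57 upright, 1.9 fully back at its stop, leaning over the hinge side (-y of the jig). Stiff hinge: it stays where it is left and takes about 1 N at the grip to move. The grip, pinched across its 12 mm width, turns between the fingers as the bar swings.
- cabinet_edge (a point): Not part of the job, a warning: foot of the right-hand front edge of the tall cabinet's grey side panel, which stands on the desk 26 mm thick and 1.55 m high and runs from here to the left (+y) across the robot's front. Keep the hand, elbow and upper arm to the right (-y) of it; all work lies to its right.

How it is judged:
By the outcome, as a careful person would: the job done as asked, in the order asked, and still so for the second after the job is handed in, with the robot touching nothing.
It also fails if it takes over 109 s, if anything falls off the work surface, if the arm or the gripper's body presses on something with over 40 N, if the wrist force passes 120 N, or if a joint passes its speed limit or range.

### The arm

A 7-joint arm with a two-finger parallel gripper is mounted at the origin on a cart in front of the work surface, level with it; the furniture and walls round the work are solid. World frame = base frame: x ahead of the robot, y to its left, z up, the work surface at z = 0. Lengths are in m, angles in rad, forces in N, time in s.
With the tool pointing down it reaches from about 0.4 to 0.85 m from the base axis. Payload 4.4 kg.
Tool frame: the origin (TCP) lies at the very end of the fingers, on their centre line; the grasp point (between the pads) lies grip_depth behind it (grip_depth is the distance from the TCP to the grasp point, in m); z points along the fingers, y is the line along which they close (so a half turn about z gives the same grasp; the last joint's range is limited). The gripper opens to 94 mm and grips with 3 to 60 N. Pads are 16 mm wide; open, the fingers measure 119 mm over their backs; the gripper's body (75 mm by 177 mm) begins 78 mm behind the grasp point.
Start: joints at [1.216, 0.628, 0.038, 1.517, -0.027, 0.996, -0.02], TCP at [0.185, -0.623, 0.205] pointing down, gripper open.
Joint ranges: [-3.06, 3.06], [-0.37, 2.12], [-1.25, 1.32], [0.18, 2.47], [-1.1, 4.24], [0.23, 1.98], [-2.94, 2.94]. Speed limits (rad/s): [2.57, 2.57, 3.14, 3.14, 3.14, 3.14, 3.14].

### API

Orientations are given as [roll, pitch, yaw] about the fixed x, y, z axes, in that order (R = Rz(yaw) Ry(pitch) Rx(roll)).
In Python, from rig import move_pose, move_straight, move_j, ungrasp, grasp, dwell, ik, camera, camera_params, MotionError, sign_off, get_clock, get_joints, get_dq, get_tau, get_ee_pos, get_orientation, get_wrist_force, get_moment, get_width, get_gripper_force, grip_depth gives the robot as it stands. The module is installed in compiled form; this text tells all that it offers. Calls block until the motion is done:
- move_pose(position, orientation): joint-space move of the TCP to a pose.
- move_straight(position, feed=0.15, rotation=None): straight line of the TCP; rotation=None keeps the orientation; feed is the mean speed in m/s.
- move_j(angles): joint-space move.
- ungrasp() and grasp(squeeze=None): open the fingers fully, or close them until they stop; squeeze is the grip in N (None keeps the last).
- dwell(seconds).
- ik(position, orientation): joint angles nearest the present ones, or None.
- camera(name): name is "side" or "top"; returns the picture (400x640x3 uint8, blue, green, red); there is no depth.
- camera_params(name): a dict with "intrinsics" (3x3 intrinsics, pixels), "R" (3x3) and "t" (3): a world point X has camera coordinates R X + t. Camera axes: x right, y down, z forward; pixel columns grow to the right and rows downward; lengths in m; the calibration is good to about 2 mm. A picture is of the moment at which its call begins. camera_params takes no time and is no camera call.
A pose or a line that the arm cannot do raises MotionError and nothing moves.
- sign_off(): hands the job in; it is judged then, once.
Readings, each from a call of its own:
- get_clock(): time.
- get_joints(): joint angles.
- get_dq(): joint speeds.
- get_tau(): joint torques, N m.
- get_ee_pos(): TCP position.
- get_orientation(): TCP orientation.
- get_wrist_force(): force on the tool from outside, world axes, zero at the start.
- get_moment(): the same for the moment, N m.
- get_width(): opening from 0.0 (shut) to 1.0 (fully open).
- get_gripper_force(): force on a finger pad.
Only numpy, scipy, OpenCV 4.12 (cv2) and the standard library are available. Lean on these libraries where they do the work, as an engineer would, in place of code of your own. Each camera call takes 0.05 s, during which the arm holds its last target. There are 200 camera calls.

## Working session

There is one attempt and no reset: what is moved stays moved. The work goes in short steps, each a Python script; the robot and the scene stay as the last script left them, time stands still between calls to the robot, and variables do not carry over. Pictures are saved under pics/ and viewed, at most 14 in all, crops included, and the job is handed in when it is done.

```bash
mkdir -p pics; python3 - <<'E'
from rig import *
import cv2,numpy as np
for n in("top","side"):
    cv2.imwrite(f"pics/{n}0.png",camera(n)); p=camera_params(n); print(n,p["intrinsics"],p["R"],p["t"], -p["R"].T@p["t"])
print(grip_depth if not callable(grip_depth) else grip_depth(),get_clock(),get_ee_pos(),get_orientation())
E
```

```text
top [[447.72631649   0.         318.25576663]
 [  0.         447.72631649 196.92100414]
 [  0.           0.           1.        ]] [[ 0.0274502  -0.99949297  0.01613321]
 [-0.99748747 -0.02844242 -0.06488278]
 [ 0.06530875 -0.01431163 -0.99776247]] [-0.21320288  0.54161649  1.14201474] [ 0.47152457 -0.18134581  1.17804068]
side [[512.10483625   0.         315.87286598]
 [  0.         512.10483625 204.72467335]
 [  0.           0.           1.        ]] [[ 0.98508009 -0.17022896  0.02528466]
 [-0.06579315 -0.5082738  -0.85867864]
 [ 0.1590235   0.84420367 -0.51189031]] [-0.57656249 -0.02054818  1.14641478] [ 0.38430141 -1.0763993   0.58377252]
0.0188 0.1 [ 0.18496049 -0.62252469  0.20467714] [-3.13995773e+00  2.37369321e-05  2.88732493e-01]
```

View pics/top0.png

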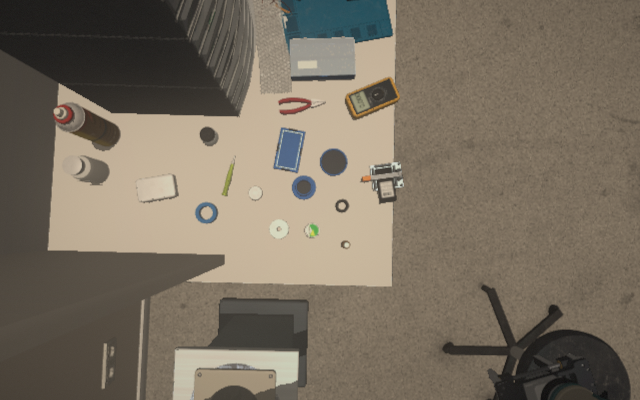

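View pics/side0.png

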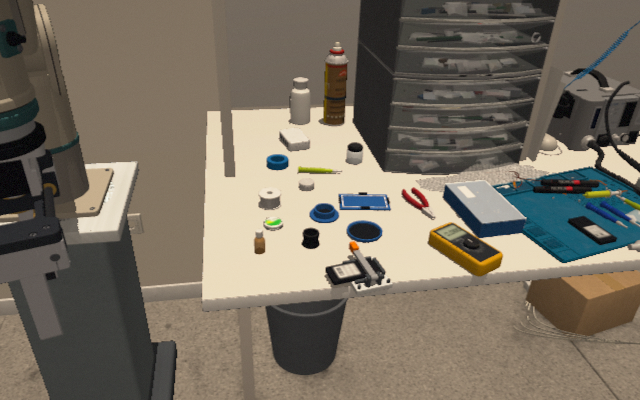

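```bash
cat > h.py <<'E'
from rig import *
import cv2,numpy as np
def w2p(n,X):
    p=camera_params(n); c=p["R"]@np.array(X,float)+p["t"]; q=p["intrinsics"]@c; return q[:2]/q[2]
def p2w(n,u,v,z):
    p=camera_params(n); d=p["R"].T@np.linalg.solve(p["intrinsics"],[u,v,1.]); o=-p["R"].T@p["t"]
    return o+d*(z-o[2])/d[2]
def crop(n,x0,y0,w,h,s,f):
    im=camera(n)[y0:y0+h,x0:x0+w]; cv2.imwrite(f,cv2.resize(im,None,fx=s,fy=s,interpolation=cv2.INTER_CUBIC))
E
python3 - <<'E'
from h import *
crop("top",215,120,200,150,4,"pics/t1.png")
crop("side",215,130,190,170,4.2/1.2,"pics/s1.png")
for u,v in((224,258),(224,253)): print(p2w("top",u,v,0))
print(p2w("side",228,178,0))
E
```

```text
[0.38224199 0.04285576 0.        ]
[0.39517991 0.04338746 0.        ]
[0.37616005 0.03802409 0.        ]
```

View pics/t1.png

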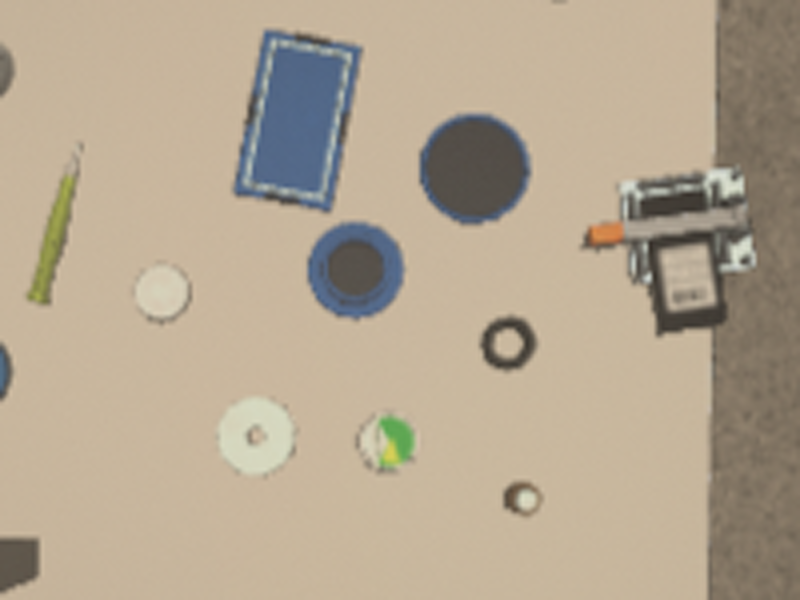

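View pics/s1.png

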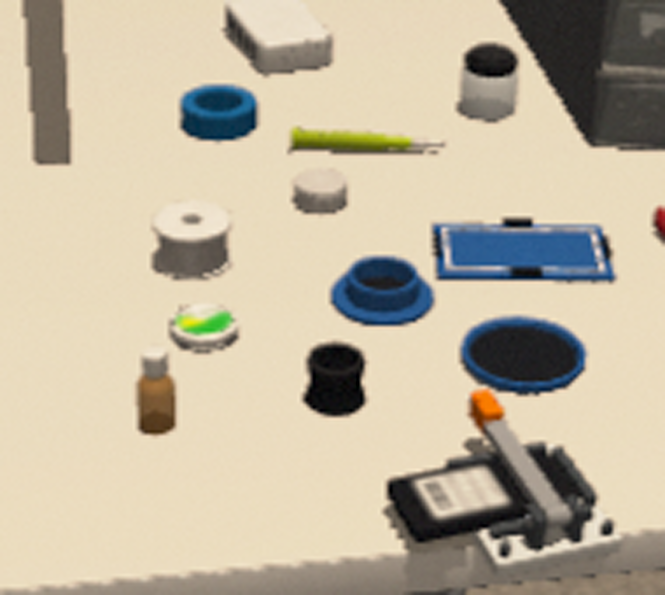

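```bash
python3 - <<'E'
from h import *
def c(a,b,z): return p2w("top",(a+.5)/4-.5+215,(b+.5)/4-.5+120,z)[:2]
def s(a,b,z): return p2w("side",(a+.5)/3.5-.5+215,(b+.5)/3.5-.5+130,z)[:2]
for n,a in dict(spool=(257,436,.03),wick=(386,442,.01),flux=(526,499,.048),dish=(474,168,.007),cup=(356,270,.004)).items(): print(n,c(*a))
for n,a in dict(spool=(192,219,.03),wick=(204,322,.01),flux=(156,353,.048),dish=(523,352,.007),cup=(382,297,.004)).items(): print("side",n,s(*a))
q=np.array([c(*p,.004) for p in((266,30),(362,46),(330,211),(234,195))]); d=q[0]+q[1]-q[2]-q[3]; print("cradle",q.mean(0),np.arctan2(d[1],d[0]),np.linalg.norm(d)/2,np.linalg.norm(q[0]-q[1]))
q=np.array([s(*p,.004) for p in((435,225),(608,225),(613,280),(436,279))]);print("side cradle",q.mean(0))
b=[c(620,183,.01),c(742,170,.01),c(755,268,.01)]; print("base",b)
d=b[0]-b[1]; print("yaw",np.arctan2(-d[0],d[1]),np.linalg.norm(d),np.linalg.norm(b[2]-b[1]))
f=[c(658,333,.019),c(727,322,.019)]; print("batt front",f); d=f[0]-f[1]; print(np.arctan2(-d[0],d[1]),np.linalg.norm(d))
print("grip",c(606,234,.0345),s(487,400,.0345))
E
```

```text
spool [ 0.46267344 -0.09947022]
wick [ 0.46092137 -0.18193099]
flux [ 0.42794462 -0.27090458]
dish [ 0.64250582 -0.23477219]
cup [ 0.57308727 -0.15900194]
side spool [ 0.4645018  -0.09727059]
side wick [ 0.46284142 -0.18599337]
side flux [ 0.42917175 -0.27216939]
side dish [ 0.64379706 -0.23786536]
side cup [ 0.57429172 -0.16277041]
cradle [ 0.67126048 -0.11780364] -0.1580946917428253 0.1120068847790179 0.06449486811129897
side cradle [ 0.67438783 -0.12029136]
base [array([ 0.6349935 , -0.33096283]), array([ 0.64600437, -0.41130739]), array([ 0.58144358, -0.42087521])]
yaw 0.13619712818600768 0.08109555329024047 0.06526590677142595
batt front [array([ 0.53640245, -0.35649075]), array([ 0.54483423, -0.40130542])]
0.18597361501268456 0.045600990709154916
grip [ 0.59829795 -0.31947097] [ 0.60078008 -0.3201683 ]
```

```bash
cat >> h.py <<'E'
P=np.pi
def Rz(a): return np.array([[np.cos(a),-np.sin(a)],[np.sin(a),np.cos(a)]])
J=np.array([.5862,-.3722]); JY=.15
def jig(x,y): return J+Rz(JY)@[x/1e3,y/1e3]
spool=(.4636,-.0984); wick=(.462,-.184); flux=(.4285,-.2715); dish=(.643,-.2363); cup=(.5737,-.161)
C=np.array([.673,-.119]); CY=-.158
def O(psi): return [P,0,psi]
def to(xy,z,psi): move_pose([xy[0],xy[1],z],O(psi))
def st(xy,z,feed=.15): move_straight([xy[0],xy[1],z],feed=feed)
def rep(s=""): print(s,"t%.1f"%get_clock(),"w%.3f"%get_width(),"gf%.1f"%get_gripper_force(),np.round(get_wrist_force(),1),np.round(get_ee_pos(),4),np.round(get_joints(),2))
E
python3 - <<'E'
from h import *
for n,xy,z,ps in [("grip",jig(22,50),.01,JY+P/2),("grip up",jig(22,-58),.12,JY+P/2),("batt",jig(-33,0),.0115,JY),("batt+",jig(-33,0),.0115,JY+P),("slid",jig(-95,0),.0115,JY+P),("cradle",C+Rz(CY)@[-.033,0],.006,CY),("cradle+",C+Rz(CY)@[-.033,0],.006,CY+P),
 ("spool",spool,.01,P/2),("spool hi",spool,.12,P/2),("dish",dish,.013,P/2),("wick",wick,.0035,P/2),("flux",flux,.018,P/2),("cup",cup,.024,P/2)]:
    q=ik([xy[0],xy[1],z],O(ps)); print(n,np.round(xy,4),None if q is None else np.round(q,2))
E
```

```text
grip [ 0.6005 -0.3195] [ 0.56  0.91 -0.21  1.55  0.25  0.7   0.39]
grip up [ 0.6166 -0.4263] [ 0.71  0.88 -0.3   1.26  0.27  1.04  0.53]
batt [ 0.5536 -0.3771] [ 0.52  0.89  0.06  1.59 -0.07  0.66 -0.81]
batt+ [ 0.5536 -0.3771] [ 0.9   0.97 -0.63  1.58  0.72  0.84  1.7 ]
slid [ 0.4923 -0.3864] [ 0.98  0.92 -0.61  1.71  0.73  0.75  1.71]
cradle [ 0.6404 -0.1138] [ 0.05  0.88  0.15  1.65 -0.19  0.62 -1.43]
cradle+ [ 0.6404 -0.1138] [ 0.45  0.94 -0.56  1.64  0.68  0.76  0.98]
spool [ 0.4636 -0.0984] [ 0.26  0.73 -0.16  2.14  0.37  0.3  -0.22]
spool hi [ 0.4636 -0.0984] [ 0.37  0.53 -0.31  2.08  0.29  0.58 -0.14]
dish [ 0.643  -0.2363] [ 0.42  0.91 -0.2   1.54  0.24  0.72  0.12]
wick [ 0.462 -0.184] [ 0.44  0.76 -0.17  2.08  0.37  0.33 -0.04]
flux [ 0.4285 -0.2715] [ 0.62  0.74 -0.17  2.05  0.31  0.38  0.21]
cup [ 0.5737 -0.161 ] [ 0.38  0.81 -0.25  1.8   0.33  0.57 -0.08]
```

```bash
python3 - <<'E'
from h import *
g=jig(22,50); ps=JY+P/2
to(g,.10,ps); rep("above")
st(g,.010); rep("down")
grasp(15); rep("gripped")
for n in ("top","side"):
    im=camera(n); u,v=w2p(n,[*g,.03]).astype(int); 
    k=cv2.resize(im[v-50:v+50,u-60:u+60],None,fx=4,fy=4,interpolation=cv2.INTER_CUBIC); cv2.imwrite(f"pics/g_{n}.png",k)
cv2.imwrite("pics/g.png",np.vstack([cv2.imread("pics/g_top.png"),cv2.imread("pics/g_side.png")])[:, :][::1][:800][::1] if 0 else np.hstack([cv2.imread("pics/g_top.png"),cv2.imread("pics/g_side.png")])[:, 80:880])
E
```

```text
above t2.1 w1.001 gf0.0 [-0.9  0.3 -0.7] [ 0.5994 -0.3218  0.1003] [ 0.6   0.8  -0.27  1.51  0.26  0.87  0.39]
down t2.9 w0.998 gf0.0 [-0.2  0.1  0.6] [ 0.6011 -0.3199  0.0107] [ 0.58  0.91 -0.24  1.55  0.29  0.71  0.36]
gripped t4.1 w0.127 gf15.0 [-2.7  0.3  1.4] [ 0.5993 -0.3196  0.0099] [ 0.58  0.91 -0.24  1.55  0.29  0.71  0.36]
```

View pics/g.png

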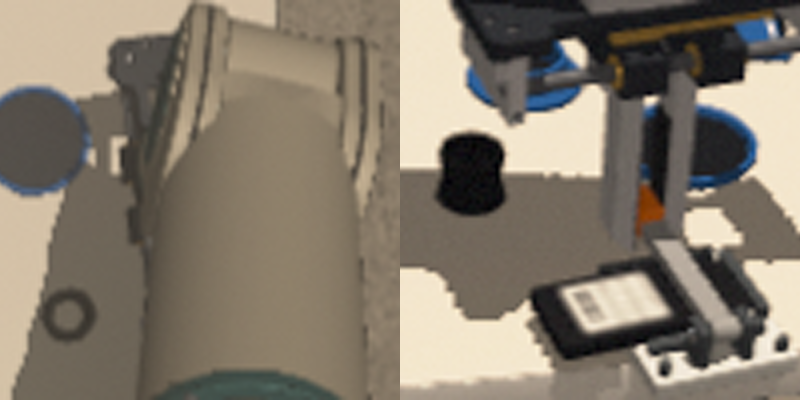

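```bash
python3 - <<'E'
from h import *
for th in np.linspace(0,1.85,9)[1:]:
    v=Rz(th)@[88,4.3]
    st(jig(22,-38+v[0]),.0245+v[1]/1e3-.0188,.10); print("%.2f"%th,np.round(get_wrist_force(),1))
rep("swung"); dwell(.2)
ungrasp(); rep("open")
p=get_ee_pos(); st(p[:2],.22,.25); rep()
st(jig(-60,-0),.2,.25)
crop("side",280,200,160,110,4,"pics/bar.png")
E
```

```text
0.23 [-5.   1.3  1.7]
0.46 [-5.3  0.7  2.9]
0.69 [-6.   1.2  3.7]
0.93 [-6.5 -0.2  4.7]
1.16 [-5.  -1.1  5. ]
1.39 [-5.  -1.4  4.3]
1.62 [-4.2 -1.9  4.6]
1.85 [-3.1 -3.2  4.8]
swung t7.0 w0.124 gf15.0 [-3.1 -3.2  4.8] [ 0.6186 -0.436   0.0899] [ 0.71  0.92 -0.28  1.26  0.27  1.    0.54]
open t8.5 w1.003 gf0.0 [0.2 0.4 0.5] [ 0.6179 -0.4346  0.0891] [ 0.71  0.92 -0.28  1.26  0.27  1.    0.54]
 t9.2 w1.002 gf0.0 [-0.7 -0.3  0.4] [ 0.6171 -0.4342  0.2187] [ 0.71  0.8  -0.3   1.14  0.23  1.24  0.57]
```

View pics/bar.png

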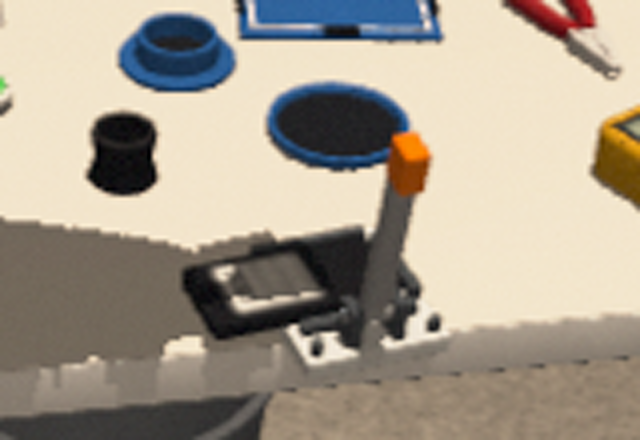

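```bash
python3 - <<'E'
from h import *
b=jig(-33,0); ps=JY+P
to(b,.10,ps); st(b,.03); dwell(.2); rep("near"); st(b,.0115,.05); dwell(.2); rep("down")
grasp(25); rep("gripped")
st(jig(-97,0),.0118,.08); rep("slid")
crop("side",260,200,160,110,4,"pics/slid.png")
E
```

```text
near t11.7 w1.004 gf0.0 [ 0.4 -0.3 -0.6] [ 0.5544 -0.3775  0.0313] [ 0.9   0.94 -0.62  1.57  0.68  0.85  1.73]
down t12.5 w0.999 gf0.0 [ 0.2  0.3 -0.3] [ 0.5538 -0.3772  0.0118] [ 0.89  0.96 -0.61  1.58  0.69  0.82  1.72]
gripped t13.3 w0.460 gf24.9 [ 0.   0.4 -0.6] [ 0.5535 -0.3772  0.0115] [ 0.89  0.96 -0.61  1.58  0.69  0.82  1.72]
slid t14.2 w0.463 gf24.9 [ 0.6  0.8 -0. ] [ 0.4911 -0.3865  0.012 ] [ 0.97  0.92 -0.6   1.72  0.72  0.74  1.73]
```

View pics/slid.png

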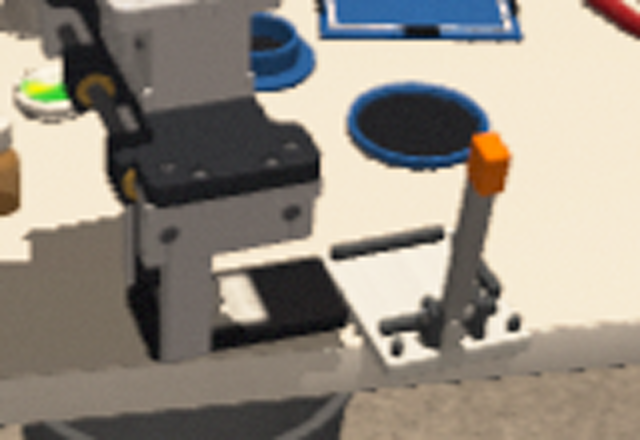

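```bash
python3 - <<'E'
from h import *
p=get_ee_pos(); st(p[:2],.10)
c=C+Rz(CY)@[-.033,0]
to(c,.08,CY+P); st(c,.025,.1); dwell(.3); rep("over")
u,v=w2p("side",[*C,.01]).astype(int); print(u-80,v-55)
crop("side",u-80,v-55,160,110,4,"pics/over.png")
E
```

```text
over t17.2 w0.464 gf24.9 [ 1.1 -0.3 -0.2] [ 0.6408 -0.1139  0.0256] [ 0.43  0.9  -0.52  1.64  0.6   0.77  1.04]
283 143
```

View pics/over.png

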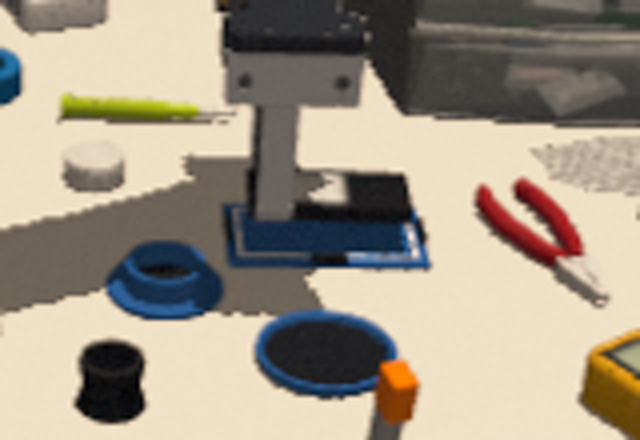

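```bash
python3 - <<'E'
from h import *
for xy,z in(([45,-22],.0237),([-45,-22],.0237),([45,-22],.0327),([45,22],.0327),([56,-33],.004),([-56,-33],.004),([-56,33],.004)):
    print(xy,z,np.round((w2p("side",[*(C+Rz(CY)@np.array(xy)/1e3),z])-[283,143]+.5)*4-.5,1))
E
```

```text
[45, -22] 0.0237 [411.2 225.1]
[-45, -22] 0.0237 [247.3 222.6]
[45, -22] 0.0327 [412.8 210.9]
[45, 22] 0.0327 [402.6 172.2]
[56, -33] 0.004 [430.4 266.6]
[-56, -33] 0.004 [226.5 263.5]
[-56, 33] 0.004 [220.5 204. ]
```

```bash
python3 - <<'E'
from h import *
c=C+Rz(CY)@[-.033,0]
st(c,.009,.06)
for z in(.0065,.0055,.0048,.0042):
    st(c,z,.03); dwell(.15); f=get_wrist_force(); print(z,np.round(f,1),get_ee_pos()[2])
    if f[2]>4: break
ungrasp(); rep("open"); st(c,.10)
s=spool; to(s,.10,P/2); rep("spool hi")
crop("top",215,120,200,150,4,"pics/t2.png")
u,v=w2p("side",[*C,.01]).astype(int); crop("side",u-80,v-55,160,110,4,"pics/placed.png")
E
```

```text
0.0065 [-0.1 -0.3 -0.1] 0.006643381121450503
0.0055 [0.2 0.4 0.6] 0.005556640203352219
0.0048 [-1.6 -0.4  5.5] 0.005436133089620179
open t19.8 w0.997 gf0.0 [ 0.8 -0.5  0.1] [ 0.6404 -0.1138  0.0048] [ 0.42  0.93 -0.51  1.64  0.62  0.73  1.03]
spool hi t21.7 w0.995 gf0.0 [ 1.  -0.4  0.1] [ 0.4643 -0.0982  0.0997] [ 0.3   0.56 -0.22  2.09  0.24  0.51 -0.09]
```

View pics/placed.png

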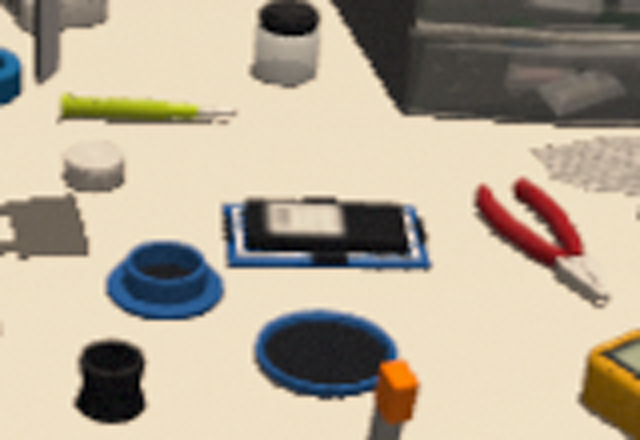

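```bash
python3 - <<'E'
from h import *
st(spool,.010,.12); dwell(.2); rep("down"); grasp(30); rep("grip")
st(spool,.09); to(dish,.06,P/2); st(dish,.02,.1); dwell(.2)
for z in(.0145,.013,.0122,.0115):
    st(dish,z,.04); dwell(.15); f=get_wrist_force(); print(z,np.round(f,1),get_ee_pos())
    if f[2]>3: break
ungrasp(); rep("open"); st(dish,.10)
to(wick,.10,P/2); rep("wick hi"); 
u,v=w2p("side",[*dish,.02]).astype(int); print(u-40,v-35); a=camera("side")[v-35:v+40,u-40:u+40]
u,v=w2p("top",[*dish,.02]).astype(int); print(u-40,v-35); b=camera("top")[v-35:v+40,u-40:u+40]
cv2.imwrite("pics/dish.png",cv2.resize(np.hstack([a,b]),None,fx=5,fy=5,interpolation=cv2.INTER_CUBIC))
E
```

```text
down t22.9 w0.997 gf0.0 [0.3 0.1 0.1] [ 0.4641 -0.0985  0.0107] [ 0.24  0.73 -0.13  2.14  0.3   0.29 -0.15]
grip t23.6 w0.521 gf30.0 [-0.2  0.1 -0.1] [ 0.4635 -0.0984  0.01  ] [ 0.24  0.73 -0.13  2.14  0.3   0.29 -0.15]
0.0145 [ 0.  -0.  -0.7] [ 0.64302064 -0.2362792   0.01449965]
0.013 [ 0.3 -0.8 -0.4] [ 0.64316647 -0.23630832  0.01309175]
0.0122 [-2.3  0.6  5.7] [ 0.64316302 -0.23633256  0.01303912]
open t28.1 w0.999 gf0.0 [ 0.2 -0.3  0.1] [ 0.643  -0.2363  0.0122] [ 0.44  0.91 -0.23  1.54  0.28  0.72  0.09]
wick hi t29.6 w1.000 gf0.0 [ 0.3  0.2 -0.2] [ 0.4638 -0.1844  0.0999] [ 0.5   0.59 -0.26  2.03  0.27  0.56  0.05]
323 189
293 125
```

View pics/dish.png

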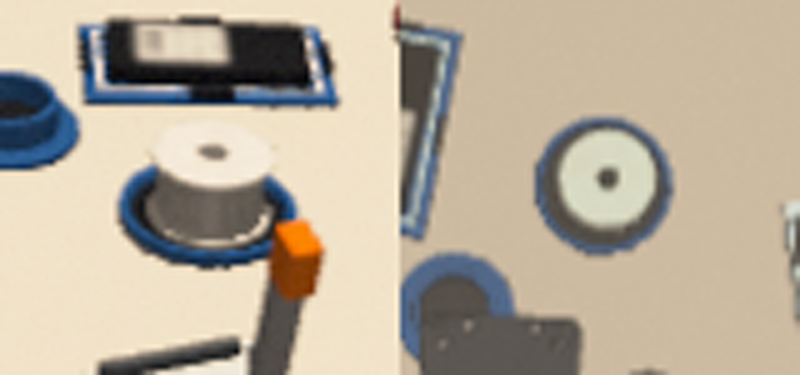

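```bash
python3 - <<'E'
from h import *
t=lambda a,b,z:p2w("top",(a-400+.5)/5-.5+293,(b+.5)/5-.5+125,z)[:2]
s=lambda a,b,z:p2w("side",(a+.5)/5-.5+323,(b+.5)/5-.5+189,z)[:2]
print("spool",t(607.5,178,.033),s(213,152,.033)); print("dish",t(604,185.5,.007),s(208,209,.007))
b=camera("top"); u,v=w2p("top",[*dish,.033]); p=b[int(v)-25:int(v)+25,int(u)-25:int(u)+25]
m=(p.min(2)>150).astype(np.uint8)
n,l,st_,c=cv2.connectedComponentsWithStats(((p[...,0].astype(int)>p[...,2]*.82)&(p[...,1]>170)).astype(np.uint8))
i=1+st_[1:,4].argmax(); print(st_[i],p2w("top",*(c[i]+[int(u)-25,int(v)-25]),.033)[:2])
E
```

```text
spool [ 0.64248437 -0.2360069 ] [ 0.64459031 -0.2362474 ]
dish [ 0.64232833 -0.23550238] [ 0.64388706 -0.2385653 ]
[ 16  16  19  19 267] [ 0.64261046 -0.23586162]
```

```bash
python3 - <<'E'
from h import *
D=(.643,-.2362)
st(wick,.0035,.12); dwell(.2); grasp(5); rep("g1"); ungrasp(); st(wick,.03)
to(wick,.03,P); dwell(.1); st(wick,.0035,.1); dwell(.2); grasp(15); rep("g2")
st(wick,.10); to(D,.09,P); st(D,.045,.1); dwell(.2)
for z in(.039,.0375,.0365,.0358,.035):
    st(D,z,.04); dwell(.15); f=get_wrist_force(); print(z,np.round(f,1),get_ee_pos())
    if f[2]>2.5: break
ungrasp(); rep("open"); st(D,.12)
to(flux,.12,P/2); rep("flux hi")
u,v=w2p("side",[*D,.04]).astype(int); print(u-40,v-35); a=camera("side")[v-35:v+40,u-40:u+40]
u,v=w2p("top",[*D,.04]).astype(int); print(u-40,v-35); b=camera("top")[v-35:v+40,u-40:u+40]
cv2.imwrite("pics/wick.png",cv2.resize(np.hstack([a,b]),None,fx=5,fy=5,interpolation=cv2.INTER_CUBIC))
E
```

```text
g1 t31.8 w0.433 gf5.0 [-0.6  0.7 -0.1] [ 0.462  -0.184   0.0035] [ 0.43  0.76 -0.16  2.08  0.34  0.33 -0.01]
g2 t35.6 w0.431 gf15.0 [-0.6  0.3  0.3] [ 0.462  -0.184   0.0035] [ 0.69  0.82 -0.56  2.07  0.91  0.51  1.01]
0.039 [ 1.3 -0.5  0.3] [ 0.64305811 -0.23618403  0.03903864]
0.0375 [ 0.  -0.1 -0.4] [ 0.64302343 -0.2361803   0.03753629]
0.0365 [0.8 0.4 0.2] [ 0.64313491 -0.23620813  0.03658131]
0.0358 [-1.4  0.7  5.4] [ 0.64318555 -0.23622313  0.03653437]
open t40.6 w0.999 gf0.0 [-0.3  0.8  1.3] [ 0.643  -0.2362  0.0358] [ 0.68  0.97 -0.7   1.52  0.73  0.92  1.32]
flux hi t42.4 w0.999 gf0.0 [ 0.1 -0.6 -0. ] [ 0.4294 -0.2712  0.1197] [ 0.78  0.58 -0.41  1.99  0.37  0.65  0.14]
324 181
294 124
```

View pics/wick.png

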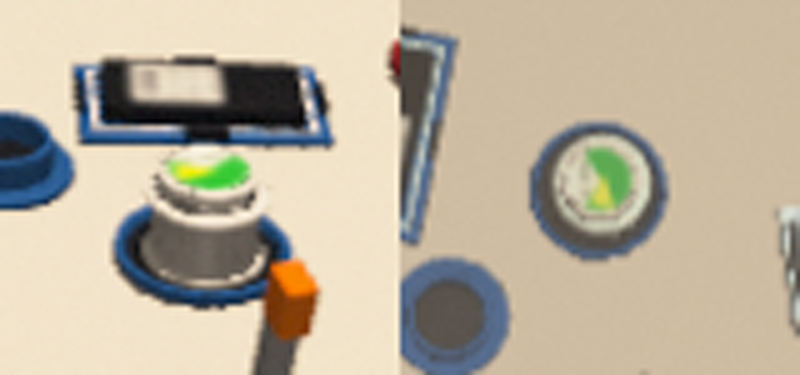

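```bash
python3 - <<'E'
from h import *
st(flux,.018,.12); dwell(.2); grasp(10); rep("g")
st(flux,.11); to(cup,.08,P/2); st(cup,.03,.08); dwell(.2); rep("over")
for z in(.0255,.0242,.0234,.0227,.022):
    st(cup,z,.04); dwell(.15); f=get_wrist_force(); print(z,np.round(f,1),get_ee_pos())
    if f[2]>2: break
ungrasp(); rep("open"); st(cup,.14,.1)
to((.42,-.45),.25,P/2); rep("away")
a=cv2.resize(camera("side")[150:300,230:430],None,fx=4,fy=4,interpolation=cv2.INTER_CUBIC)
cv2.imwrite("pics/fin_s.png",a); crop("top",235,110,180,130,4,"pics/fin_t.png")
E
```

```text
g t44.8 w0.217 gf10.0 [-0.8  0.2  0.3] [ 0.4285 -0.2715  0.018 ] [ 0.69  0.74 -0.28  2.05  0.48  0.41  0.04]
over t47.3 w0.215 gf10.0 [-0.2 -0.2 -0.5] [ 0.5741 -0.1611  0.0305] [ 0.43  0.8  -0.32  1.8   0.41  0.6  -0.15]
0.0255 [-0.2 -0.7 -0.3] [ 0.57373387 -0.16095059  0.02548123]
0.0242 [0.  0.1 0.3] [ 0.57373165 -0.16100511  0.02421885]
0.0234 [-0.9  0.2 -0.5] [ 0.57374872 -0.16097882  0.02341917]
0.0227 [ 0.2 -0.8  2.6] [ 0.57385955 -0.16106448  0.02289997]
open t50.2 w0.998 gf0.0 [-0.6  0.1 -0.5] [ 0.5737 -0.161   0.0227] [ 0.42  0.82 -0.32  1.8   0.42  0.59 -0.15]
away t52.8 w0.999 gf0.0 [0.1 0.1 1.1] [ 0.4212 -0.4482  0.2496] [ 1.06  0.57 -0.48  1.55  0.28  1.09  0.52]
```

View pics/fin_s.png

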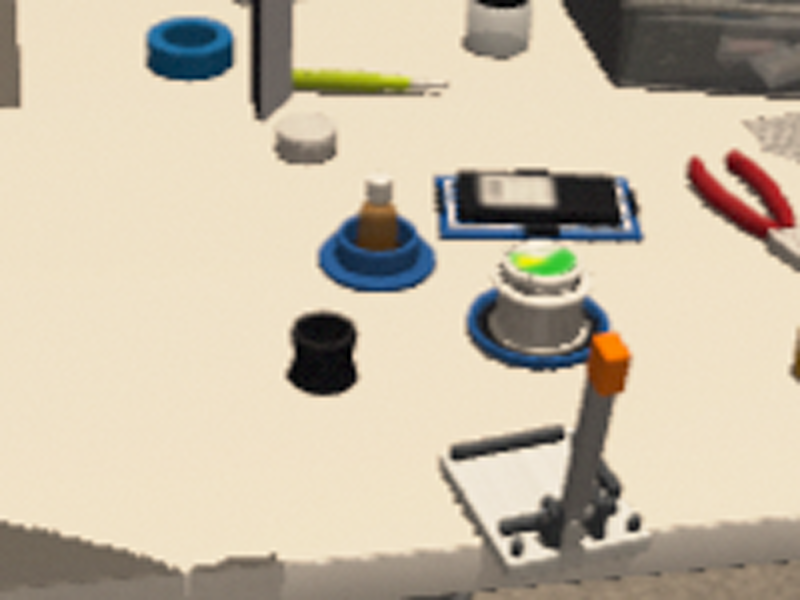

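View pics/fin_t.png

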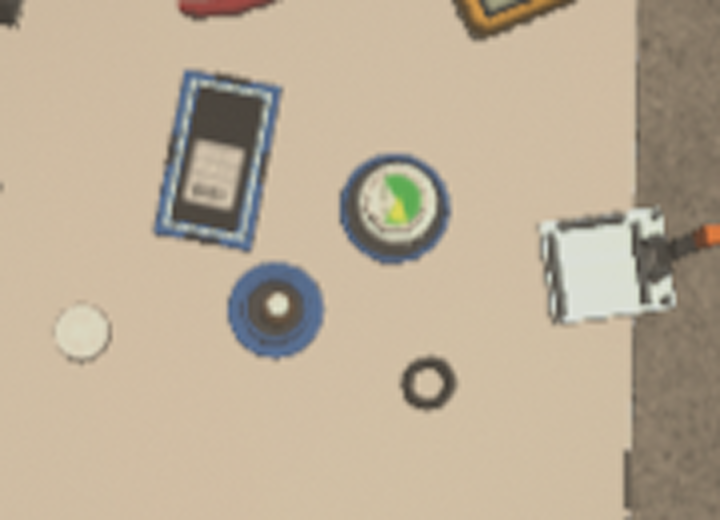

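The final pictures show the battery flat inside the outline (crop 540,205). The wick is centred on the spool in the dish (395,205 in the top crop), the bottle stands upright in its cup (277,308) and the bar is leaning back past upright.

```bash
python3 -c "
from rig import *
dwell(.3); print(sign_off())"
```

```text
the job is handed in; nothing more can be done
None
```

The job is handed in after about 53 s of the 109 s allowed: the bar is swung back, the battery is flat in its cradle, the wick spool sits on the solder spool in the dish, and the flux bottle stands upright in its cup.

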